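Roll the phone tote into the curing bay and hold the run dial at its third click

TASK

Push the grey tote with the phone in it along the rollers until it sits fully home against the end stop of the curing bay, and let go of it there. Only then press the bar of the spring-return dial on the control box down, past its first and second click to the third, and finish while holding it there: it springs back when released, so the robot must still be pressing at the end. Leave the other things on the bench where they are.

Things in the scene. Friction and masses are not known exactly. Their poses are not given: they have to be found in the camera images.
- tote: Grey open plastic tote with a phone lying inside, 92 (its x) x 150 (its y) x 42 mm tall, walls 4 mm, 0.25 to 0.5 kg. Origin: centre of its underside. It stands on the rollers, long side along the line, and is pushed on the short end wall facing away from the bay (its -y end); the space beyond that end is free.
- line: Fixed roller line, 126 mm wide, 440 long; origin at its middle on the bench. +y is the feed direction, to the bay; x across. 16 free-turning rollers, 16 mm thick, tops 40 mm above the bench; side rails (tops at 50 mm) guide the tote with 3 mm play each side; the -y end is open. The white curing bay is at the +y end, open on top and to the rollers.
- bay_seat (a point): Point on the roller tops, at y = 100 mm of the line, where the tote's underside centre is when fully home. Axes as the line's. The end stop's flat face is 75 mm on (+y). Bay side walls, 95 mm above the bench, run from 40 mm before this point to the stop; a lamp bridge crosses 10 to 40 mm past it, 102 to 116 mm above the bench. The home tote's rear 35 mm stay outside the walls.
- control: Fixed grey control box 110 (x) x 100 (y) x 86 mm tall, origin at the centre of its underside, front to its -x. The dial is on its right-hand (-y) side. A very similar box stands on the bench too, but it has only a plain round knob on its front and no bar.
- dial_axis (a point): Point on the dial's level turning axis (along the control box's y), 72 mm above the bench, level with the middle of the bar's length. Axes as the control box's.
- dial_bar (a point): Centre of the dial's press bar: round, black, 18 mm thick, 44 mm long, parallel to the dial's axis, on an arm 55 mm from the axis towards the box's front (-x). Released it is 24 mm higher than the axis; level with it at joint value 0.45, 24 mm lower at 0.9. It is 50 to 55 mm from the axis horizontally, 30 mm or more in front of the box's front face. Pressed from above.
- dial (a joint): Dial angle in rad: 0 released (bar up), growing as the bar is pressed down. Clicks (detents) at 0.3, 0.6 and 0.9, end stop at 1.0. The spring always returns it to 0 when let go; the bar takes about 5 N to start, up to 8 N over the ridges between clicks, 5 to 9 N to hold at the third click, 12 N at the end stop.
- swab_jar: Bystander, to be left alone: lidded round jar, 58 wide, 68 tall (mm); origin at its underside.
- driver: Bystander, to be left alone: screwdriver about 150 long, lying (mm); origin at its underside.
- tweezers: Bystander, to be left alone: steel tweezers 120 long, lying (mm); origin at its underside.
- parts_tray: Bystander, to be left alone: white divided tray 90 x 130 x 22 (mm); origin at its underside.
- spare_phone: Bystander, to be left alone: phone lying flat, 150 x 72 x 9 (mm); origin at its underside.
- solvent: Bystander, to be left alone: white bottle, 52 across, 130 tall (mm); origin at its underside.
- kit_case: Bystander, to be left alone: flat driver-kit case 100 x 140 x 38 (mm); origin at its underside.

How it is judged:
On the way, in this order (a step that is already met when the one before it is completed fails the run):
1. the tote is home against the end stop and let go (y of tote in the frame of bay_seat between -0.006 and 0.006 m and horizontal distance between tote and bay_seat below 0.009 m and z of tote in the frame of bay_seat between -0.006 and 0.006 m and angle between the y axis of tote and the y axis of line, either way round below 0.06 rad and contact force between the fingers and tote below 0.3 N), for 0.3 s.
2. the dial is pressed to the third click and held (value of joint dial above 0.8 rad and contact force between the fingers and control above 2 N and y of tote in the frame of bay_seat between -0.006 and 0.006 m and horizontal distance between tote and bay_seat below 0.009 m and z of tote in the frame of bay_seat between -0.006 and 0.006 m and angle between the y axis of tote and the y axis of line, either way round below 0.06 rad), for 0.5 s.
At the end, for the whole second after the job is handed in: Tote untouched and at rest on the rollers, within 6 mm of home along the line (9 mm in all), straight within 0.06 rad; fingers press the dial with over 2 N and it stands still at 0.80 rad or more (third click 0.9, stop 1.0) through the last second; nothing else moved over 30 mm (all of step 2 and contact force between the fingers and tote below 0.3 N and velocity of joint dial between -0.1 and 0.1 rad/s and linear speed of tote below 0.02 m/s); the arm keeps its last pose, push and grip.
It fails at once if the dial is worked while the tote is not in the bay (value of joint dial above 0.15 rad and y of tote in the frame of bay_seat below -0.02 m).
It fails at once if another thing on the bench is moved by more than 30 mm (distance of any of swab_jar, driver, tweezers, parts_tray, spare_phone, solvent, kit_case from where it was at the start of the episode above 0.03 m).
It also fails if it takes over 43 s, if anything falls off the work surface, if the arm or the gripper's body presses on something with over 40 N, if the wrist force passes 120 N, or if a joint passes its speed limit or range.

ROBOT

A 7-joint arm with a two-finger parallel gripper is mounted at the origin on the work surface. World frame = base frame: x ahead of the robot, y to its left, z up, the work surface at z = 0. Lengths are in m, angles in rad, forces in N, time in s.
With the tool pointing down it reaches from about 0.4 to 0.85 m from the base axis. Payload 10.4 kg.
Tool frame: the origin (TCP) lies on the front face of the gripper's body, between the roots of the fingers; the fingertips stand 73 mm ahead of it and the grasp point (between the pads) lies 54 mm ahead of it; x points along the fingers, y is the direction in which the jaws open and shut, and the axes are right-handed (so a half turn about x gives the same grasp; the last joint's range is limited). The gripper opens to 85 mm and grips with 20 to 120 N. Pads are 22 mm wide; open, the fingers measure 114 mm over their backs; the gripper's body (76 mm by 85 mm) begins 54 mm behind the grasp point. The pads swing forward as they close: fully open they stand 13 mm farther back than shut.
Start: joints at [1.196, 0.332, -0.065, 1.46, 0.022, 1.35, -0.088], TCP at [0.215, -0.587, 0.304] pointing down, gripper open.
Joint ranges: [-2.6, 2.6], [-0.5, 2.12], [-1.47, 1.34], [0.16, 2.42], [-1.27, 4.41], [0.06, 2.06], [-2.6, 2.6]. Speed limits (rad/s): [2.22, 2.22, 2.79, 2.79, 3.14, 3.14, 3.14].

INTERFACE

Orientations are given as a unit quaternion [x, y, z, w].
In Python, from workcell import manip gives the robot as it stands. The module is installed in compiled form; this text tells all that it offers.
- The arm moves only by the tool arm_command, never from a script. Its argument "moves" is a list that holds one entry, the list of rows, each a list of 5 numbers: the closure, from 0 (fully open) to 1 (shut), then the shift along the tool's x, y, z in units of 25 mm (1.0 is 25 mm), then the turn about the tool's x in degrees. A call has 1 to 12 rows; each row shifts and turns the commanded pose from where the row before left it, along the tool's axes as they then stand; what a row does not reach is not made up. A row lasts 1/12 s, in which the tool goes at most 41.7 mm and 7.16 degrees, less where a joint would pass 70% of its speed; a pose out of reach is approached as far as the arm can. A call is refused whole if a number of a shift passes 1 or a number of a turn 7.16, either way. A call with a gripper value outside its range is refused whole. The fingers move at their own pace and stop on an object; "force" is the grip in N (left out, the last holds). Time passes only in rows, so rows that do not move let the fingers close. It gives the time, the measured TCP pose, the force and the opening at its end, in the units of the state.
- manip.get_obs(): the state, without advancing time (a new reading comes with each control period).
- manip.camera(name): name is "scene" or "top" or "wrist"; returns the picture (420x560x3 uint8, red, green, blue); there is no depth.
- manip.camera_info(name): a dict with "vfov" (degrees; the focal length in pixels is half the picture's height over the tangent of half this angle, whatever the lens; pixels are square), "cx", "cy" (the principal point, pixels), "dist_coeffs" ([k1, k2, p1, p2, k3] as OpenCV has them; the pictures are not rectified), "pose" (4x4, takes a point from camera to world coordinates). Camera axes: x right, y down, z forward; pixel columns grow to the right and rows downward; lengths in m; the calibration is good to about 2 mm. A picture is of the moment at which its call begins: read the wrist's pose just before it. camera_info takes no time and is no camera call; for the wrist camera it gives the pose at the moment of the call.
- manip.hand_in(): hands the job in, once; it reports no verdict.
Trained networks look in the newest picture that a camera, given by its name, has taken for a name from the list of things; names that differ only in an ending like _2 or _b are one class to them, and where a whole thing is asked for, a point or a joint stands for the part that bears it (a point fixed in the world has none). Each returns a list of dicts, best first, with "confidence" (0 to 1); they miss things now and then, are a little off and sometimes report something else, mostly with a low value. They report only what shows in the picture. A call takes as long as a camera call.
- manip.regions_of(query, camera): "mask" (420x560 bool, what is visible of it) and "rect" ([left, top, right, bottom] in pixels, round what is visible of it).
- manip.pinpoint(query, camera): "pixel" ([row, column] in pixels: a listed point, or the origin of a listed thing).
The state is a dict: "clock": time; "joint_pos": joint angles; "joint_velocities": joint speeds; "tau": joint torques, N m; "position": TCP position; "ee_rot": TCP orientation; "ft_force": force on the tool from outside, world axes, zero at the start; "torque": the same for the moment, N m; "grip_width": opening from 0.0 (shut) to 1.0 (fully open).
Only numpy, scipy, OpenCV 4.12 (cv2) and the standard library are available. Lean on these libraries where they do the work, as an engineer would, in place of code of your own. Each camera call takes 0.05 s, during which the arm holds its last target.

## Working session

There is one attempt and no reset: what is moved stays moved. The work goes in short steps, Python scripts to look and compute and a tool call to move; the robot and the scene stay as the last step left them, time stands still between calls to the robot, and variables do not carry over. Pictures are saved under pics/ and viewed, and the job is handed in when it is done.

Besides the shell and the picture viewer there is one more tool, called after "Request:" as name(argument=value, ...) on one line, values as JSON. arm_command: Moves the arm, as the interface text tells. Its arguments: {"type":"object","properties":{"moves":{"type":"array","items":{"type":"array","items":{"type":"array","items":{"type":"number"}}}},"force":{"type":"number"}},"required":["moves"]}

```bash
mkdir -p pics; cat > h.py <<'E'
import numpy as np, cv2
from workcell import manip
def K(n):
    i=manip.camera_info(n); f=210/np.tan(np.radians(i['vfov'])/2)
    return np.array([[f,0,i['cx']],[0,f,i['cy']],[0,0,1.]]),np.array(i['dist_coeffs'],float),np.array(i['pose'])
def ray(n,rc):
    k,d,P=K(n); u=cv2.undistortPoints(np.array([[[rc[1],rc[0]]]],float),k,d)[0,0]
    return P[:3,3],P[:3,:3]@np.array([u[0],u[1],1])
def atz(n,rc,z):
    o,v=ray(n,rc); return o+v*(z-o[2])/v[2]
def proj(n,X):
    k,d,P=K(n); R=P[:3,:3].T; p,_=cv2.projectPoints(np.atleast_2d(np.array(X,float)),cv2.Rodrigues(R)[0],-R@P[:3,3],k,d); return p[:,0]
def save(n,f):
    im=manip.camera(n); cv2.imwrite('pics/'+f,cv2.resize(im[:,:,::-1],(800,600),interpolation=cv2.INTER_CUBIC)); return im
E
python3 - <<'E'
from h import *
np.set_printoptions(precision=4,suppress=True)
o=manip.get_obs(); print(o)
for n in ['top','scene']:
    save(n,n+'0.png'); print(n,manip.camera_info(n))
    for q,z in [('tote',.04),('line',0),('bay_seat',.04),('control',0),('dial_axis',.072),('dial_bar',.096)]:
        for r in manip.pinpoint(q,n)[:3]: print(q,r['confidence'],r['pixel'],atz(n,r['pixel'],z))
E
```

```text
{'clock': 0.0, 'joint_pos': array([ 1.1964,  0.3329, -0.0647,  1.4609,  0.0216,  1.3499, -0.0885]), 'joint_velocities': array([ 0.0009,  0.0009, -0.0019,  0.001 ,  0.0004,  0.001 ,  0.0008]), 'tau': array([ -0.001 , -62.5445,   0.0486, -39.1604,   0.0162,   0.01  ,
        -0.    ]), 'position': array([ 0.2153, -0.5865,  0.3031]), 'ee_rot': array([-0.6961, -0.1243,  0.6963, -0.1233]), 'ft_force': array([ 0.2313, -0.4698, -0.0655]), 'torque': array([-0.0627,  0.0279, -0.0121]), 'grip_width': 0.9985442081391006}
top {'vfov': 44.75165329509493, 'cx': 272.8141364443105, 'cy': 212.19265000478688, 'dist_coeffs': array([0.0275, 0.    , 0.    , 0.    , 0.    ]), 'pose': array([[ 0.0299, -0.9956,  0.089 ,  0.4849],
       [-0.9994, -0.0284,  0.017 , -0.0358],
       [-0.0144, -0.0894, -0.9959,  1.4006],
       [ 0.    ,  0.    ,  0.    ,  1.    ]])}
tote 0.57 [277.5, 288.6] [ 0.4343 -0.0594  0.04  ]
line 0.8 [272.9, 256.6] [0.4426 0.0275 0.    ]
line 0.21 [277.3, 135.7] [0.421 0.357 0.   ]
bay_seat 0.69 [270.2, 216.8] [0.4477 0.1315 0.04  ]
control 0.86 [191.0, 328.7] [ 0.6732 -0.1643  0.    
[... 387 characters left out ...]
14, -0.3127,  0.303 ],
       [ 0.0014, -0.6164, -0.7874,  0.9484],
       [ 0.    ,  0.    ,  0.    ,  1.    ]])}
tote 0.56 [186.5, 292.5] [ 0.4498 -0.0608  0.04  ]
line 0.67 [182.7, 220.7] [ 0.5245 -0.2924  0.    ]
line 0.65 [204.6, 317.1] [0.4453 0.0286 0.    ]
bay_seat 0.73 [229.8, 229.1] [ 0.6934 -0.1379  0.04  ]
bay_seat 0.62 [205.1, 317.1] [0.4788 0.041  0.04  ]
bay_seat 0.58 [210.8, 348.0] [0.451  0.1319 0.04  ]
control 0.56 [228.1, 231.7] [ 0.6619 -0.1541  0.    ]
dial_axis 0.71 [199.7, 212.6] [ 0.6447 -0.228   0.072 ]
dial_axis 0.38 [178.0, 180.5] [ 0.6235 -0.3682  0.072 ]
dial_axis 0.25 [252.8, 195.7] [ 0.8205 -0.1566  0.072 ]
dial_bar 0.69 [250.4, 195.8] [ 0.8247 -0.1483  0.096 ]
```

View pics/top0.png

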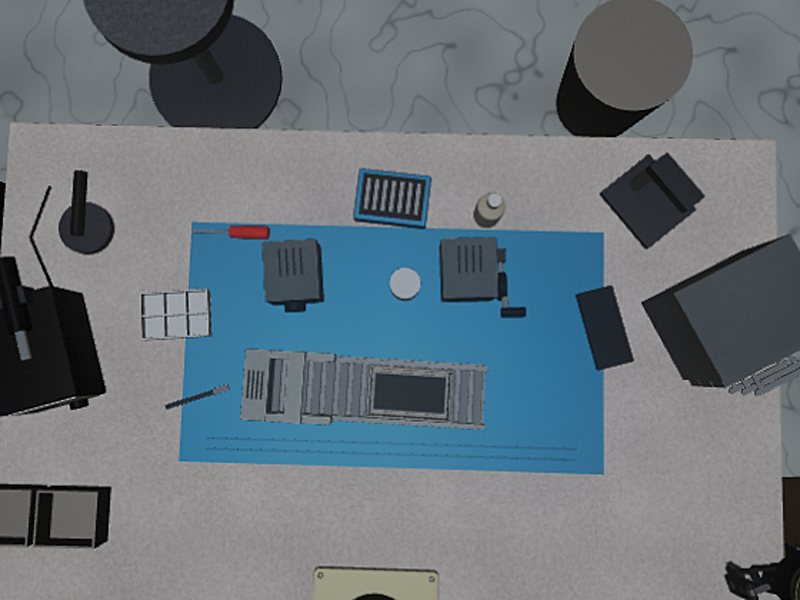

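View pics/scene0.png

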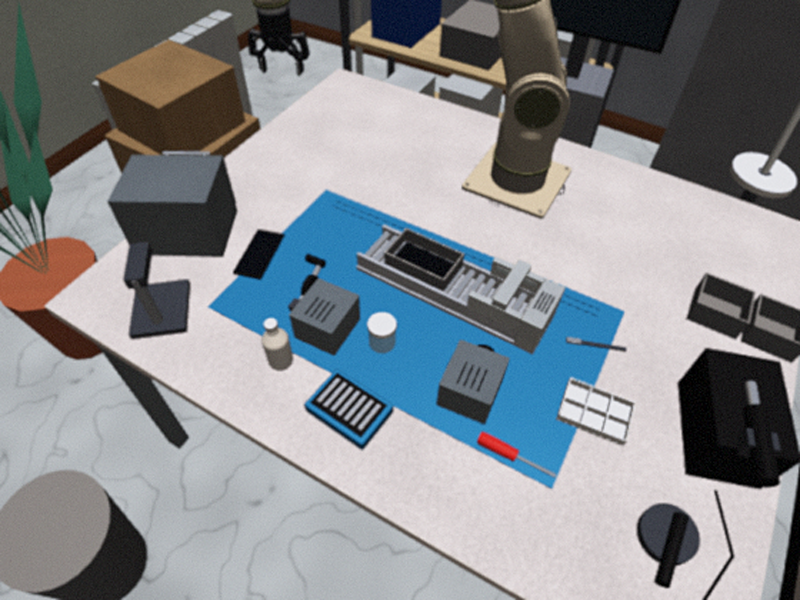

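```bash
cat >> h.py <<'E'
from scipy.spatial.transform import Rotation as Ro
def loc(o,yaw,pts):
    c,s=np.cos(yaw),np.sin(yaw); p=np.array(pts,float); return np.c_[o[0]+c*p[:,0]-s*p[:,1],o[1]+s*p[:,0]+c*p[:,1],p[:,2]]
def overlay(n,im,polys,f,crop):
    r0,c0,h,w=crop; s=min(800/w,600/h)
    g=cv2.resize(im[r0:r0+h,c0:c0+w,::-1],None,fx=s,fy=s,interpolation=cv2.INTER_CUBIC)
    g=cv2.convertScaleAbs(g,alpha=1.5)
    for P,col in polys:
        q=((proj(n,P)-[c0,r0]+.5)*s).astype(int); cv2.polylines(g,[q.reshape(-1,1,2)],True,col,1)
    cv2.imwrite('pics/'+f,g)
def box(a,b,c,d,z): return [[a,c,z],[b,c,z],[b,d,z],[a,d,z]]
E
python3 - <<'E'
from h import *
L=(0.4445,0.030); yaw=-0.045
for n,crop in [('top',(150,150,180,240)),('scene',(140,180,150,220))]:
    im=manip.camera(n)
    t=loc(L,yaw,[[0,-.09,0]])[0]
    polys=[(loc(L,yaw,box(-.063,.063,-.22,.22,.05)),(0,255,0)),(loc(L,yaw,box(-.063,.063,.06,.175,.095)),(0,0,255)),
     (loc(t,yaw,box(-.046,.046,-.075,.075,.082)),(0,255,255)),(loc(L,yaw,box(-.063,.063,.11,.14,.116)),(255,0,255))]
    overlay(n,im,polys,n+'ov0.png',crop)
print(Ro.from_quat(manip.get_obs()['ee_rot']).as_matrix().round(3))
E
```

```text
[[ 0.     0.345 -0.939]
 [-0.    -0.939 -0.345]
 [-1.     0.     0.   ]]
```

View pics/topov0.png

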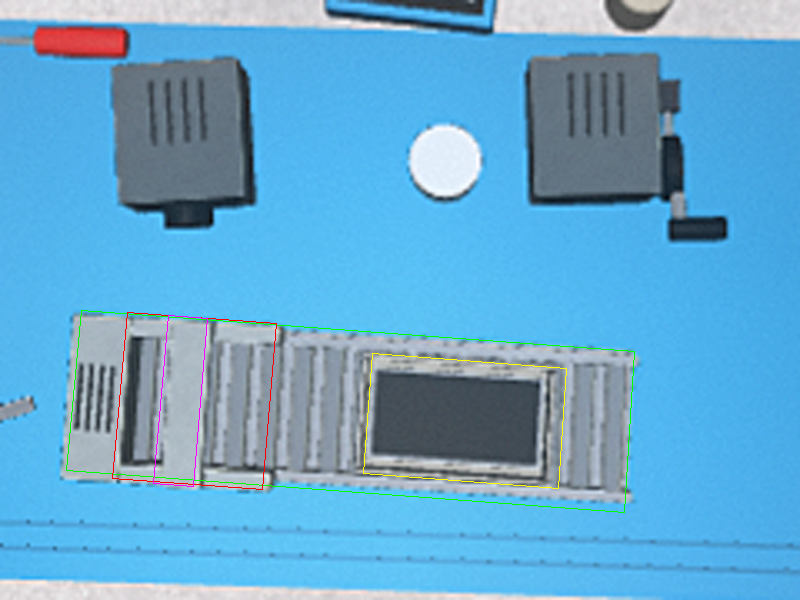

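View pics/sceneov0.png

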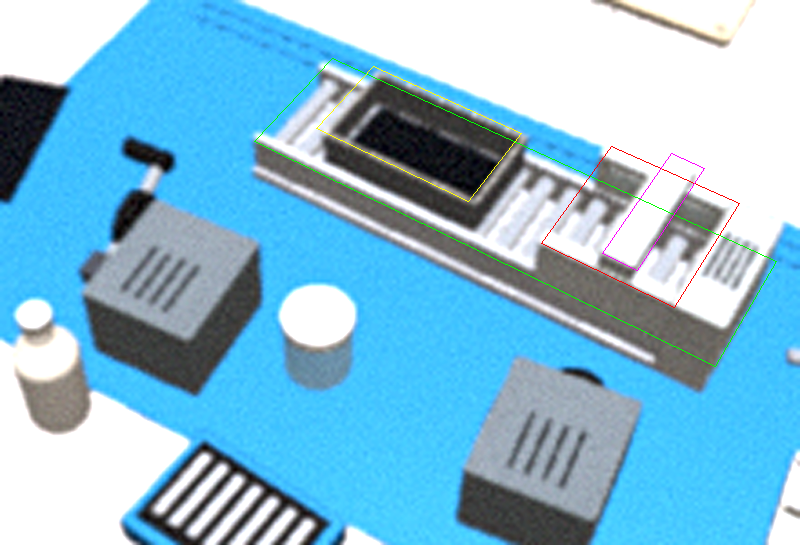

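```bash
python3 - <<'E'
from h import *
L=(0.4445,0.030); yaw=-0.045
im=manip.camera('top')
print([ (r['confidence'],r['rect']) for q in ['tote','line'] for r in manip.regions_of(q,'top')[:2]])
overlay('top',im,[],'z1.png',(235,235,75,110))
im=manip.camera('top')
overlay('top',im,[],'z2.png',(235,160,75,110))
E
```

```text
[(0.68, [258.6, 256.4, 319.1, 296.1]), (0.59, [170.1, 245.1, 341.2, 302.6]), (0.22, [348.1, 190.1, 366.2, 221.9])]
```

View pics/z1.png

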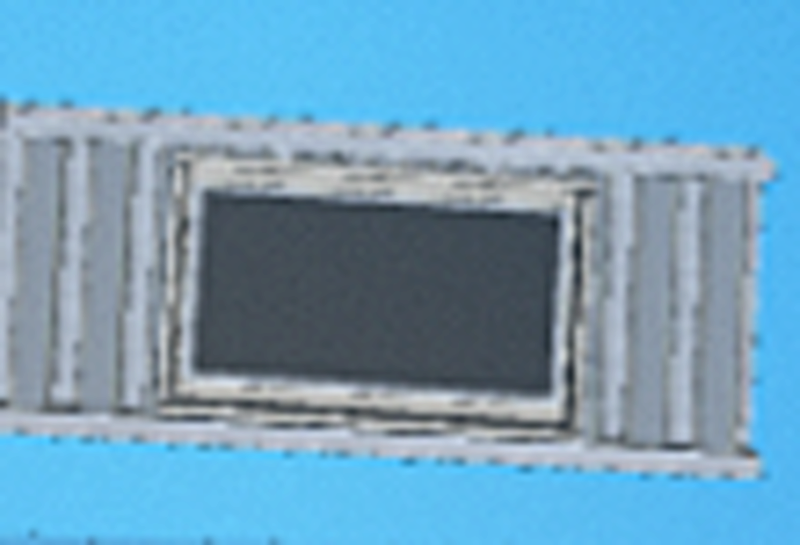

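View pics/z2.png

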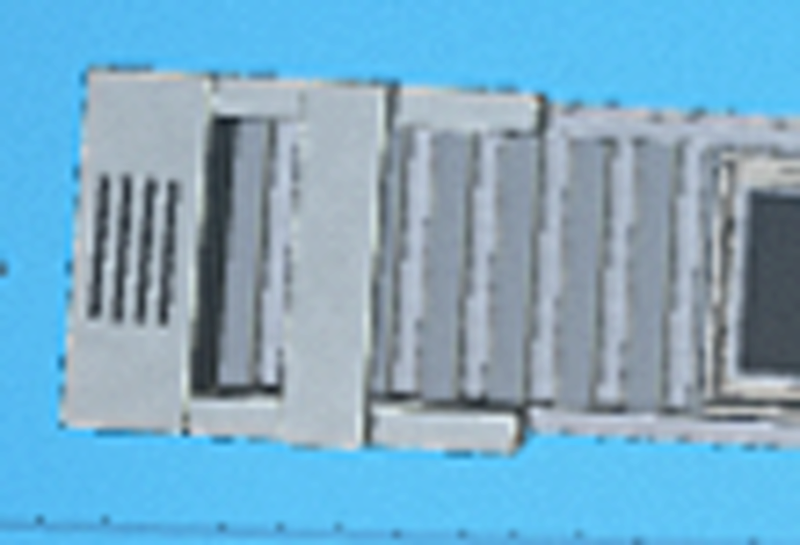

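```bash
python3 - <<'E'
from h import *
np.set_printoptions(precision=4,suppress=True)
s=800/110
def p(x,y,c0,z): return atz('top',[235+y/s-.5,c0+x/s-.5],z)
a=p(541,95,160,.095);b=p(517,453,160,.095);c=p(87,69,160,.095);d=p(62,427,160,.095)
e=p(772,152,235,.05);f=p(760,474,235,.05)
for n,q in zip('wall+ wall- end+ end- rail+ rail-'.split(),[a,b,c,d,e,f]): print(n,q)
m1=(a+b)/2;m2=(c+d)/2;m3=(e+f)/2
for u,v in [(m1,m2),(m3,m1),(m3,m2)]: w=v-u; print(np.hypot(*w[:2]),np.arctan2(-w[0],w[1]))
for n,z in[(( 187,152),.082),((595,185),.082),((165,410),.082),((577,430),.082)]: print('tote',p(*n,235,z))
# bar: top0 800px full
im=manip.camera('top'); overlay('top',im,[],'z3.png',(160,300,75,110))
im=manip.camera('scene'); overlay('scene',im,[],'z4.png',(165,190,75,110))
E
```

```text
wall+ [0.508  0.0833 0.095 ]
wall- [0.3835 0.0871 0.095 ]
end+ [0.5125 0.2435 0.095 ]
end- [0.3877 0.2462 0.095 ]
rail+ [ 0.4966 -0.1945  0.05  ]
rail- [ 0.3813 -0.1922  0.05  ]
0.15968131444606204 -0.02731764101310609
0.2786484116562489 -0.02427785640884035
0.43832925711048754 -0.02538523435598755
tote [0.4901 0.0159 0.082 ]
tote [ 0.4828 -0.1286  0.082 ]
tote [0.3995 0.0208 0.082 ]
tote [ 0.397  -0.1242  0.082 ]
```

View pics/z3.png

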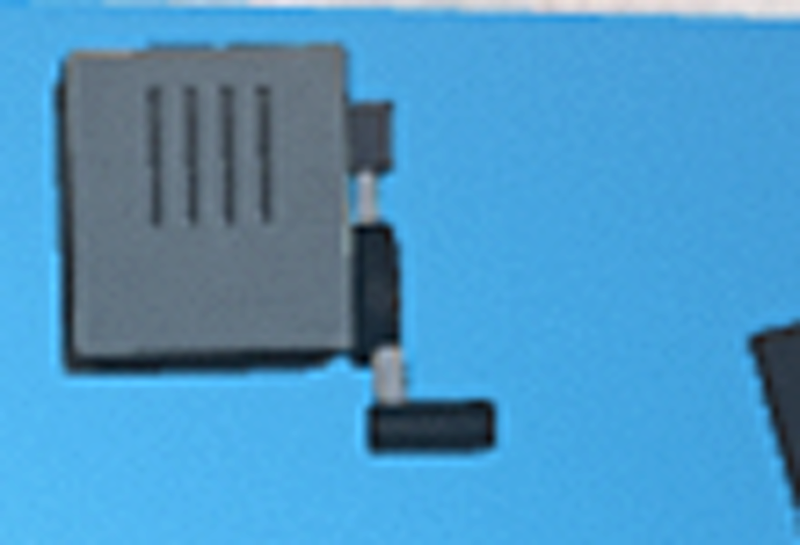

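View pics/z4.png

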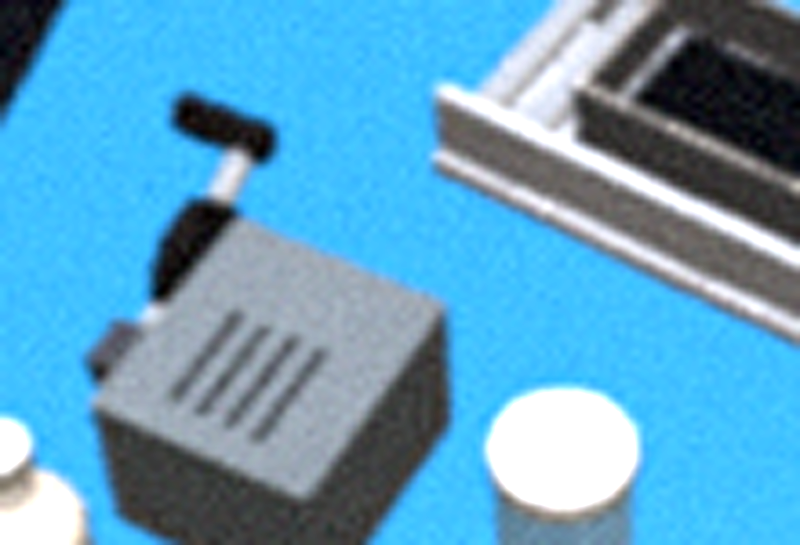

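Request:
arm_command(moves=[[[1,0,0,0,7.16],[1,0,0,0,7.16],[1,0,0,0,7.16],[1,0,-1,-0.5,0],[1,0,-1,-0.5,0],[1,0,-1,-0.5,0],[1,0,-1,-0.5,0],[1,0,-1,-0.5,0],[1,0,-1,-0.5,0],[1,0,-1,-0.5,0],[1,0,-1,-0.5,0],[1,0,-1,-0.5,0]]], force=40)

```text
clock: 2.1
position: [0.3335, -0.3631, 0.3041]
ee_rot: [0.707, -0.008, -0.707, -0.008]
ft_force: [1.2, -0.7, 0.4]
grip_width: -0.001
```

Request:
arm_command(moves=[[[1,0,-0.95,-0.5,0],[1,0,-0.95,-0.5,0],[1,0,-0.95,-0.5,0],[1,0,-0.95,-0.5,0],[1,0,-0.95,-0.5,0],[1,0,-0.95,-0.5,0],[1,0,-0.95,-0.5,0],[1,0,-0.95,-0.5,0],[1,1,0,0,0],[1,1,0,0,0],[1,1,0,0,0],[1,0,0,0,0]]])

```text
clock: 3.1
position: [0.4354, -0.176, 0.2249]
ee_rot: [-0.705, 0.007, 0.709, 0.009]
ft_force: [-0.7, -0.2, -1.3]
grip_width: 0.0
```

```bash
python3 - <<'E'
from h import *
np.set_printoptions(precision=4,suppress=True)
im=manip.camera('top'); overlay('top',im,[],'a1.png',(190,230,120,160))
im=manip.camera('scene'); overlay('scene',im,[],'a2.png',(120,190,120,160))
save('wrist','a3.png')
print(manip.get_obs()['position'],manip.get_obs()['ft_force'])
E
```

```text
[ 0.4379 -0.1769  0.2302] [-0.0903 -0.7973 -0.1672]
```

View pics/a2.png

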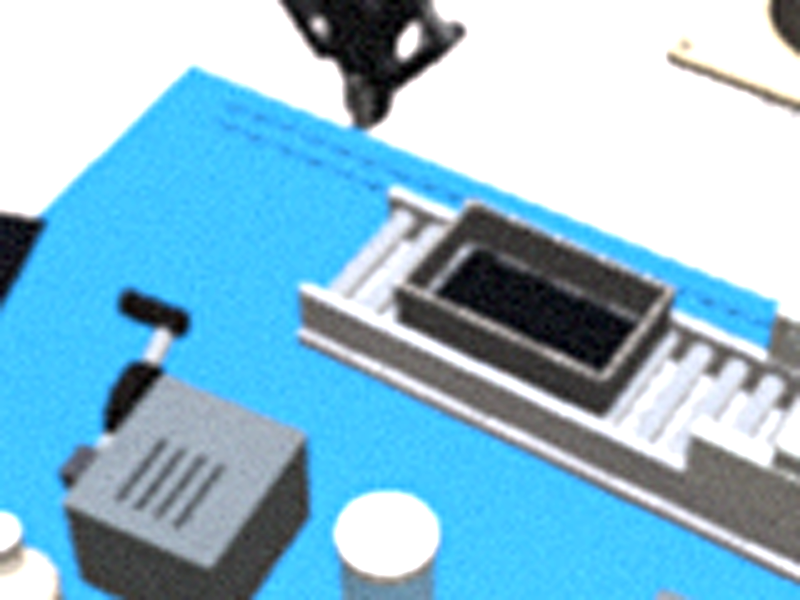

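View pics/a3.png

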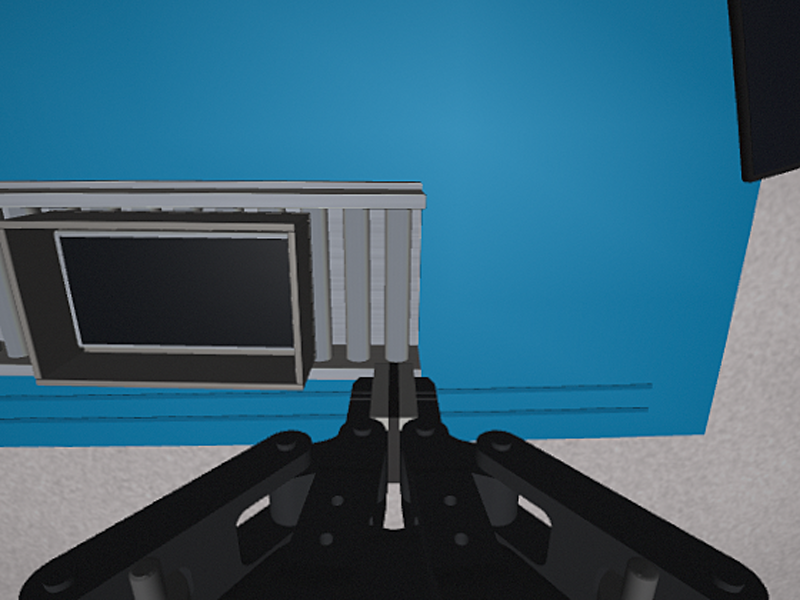

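Request:
arm_command(moves=[[[1,0.97,0,0,0],[1,0.97,0,0,0],[1,0.97,0,0,0],[1,0.97,0,0,0],[1,0,0,0,0],[1,0,0,0,0],[1,0,-0.4,0,0],[1,0,-0.4,0,0],[1,0,-0.3,0,0],[1,0,-0.3,0,0],[1,0,-0.3,0,0],[1,0,-0.3,0,0]]])

```text
clock: 4.25
position: [0.4391, -0.1265, 0.1327]
ee_rot: [0.708, -0.009, -0.706, -0.008]
ft_force: [1.3, -3.4, 2.6]
grip_width: 0.002
```

```bash
python3 - <<'E'
from h import *
np.set_printoptions(precision=4,suppress=True)
im=manip.camera('scene'); overlay('scene',im,[],'b2.png',(120,190,120,160))
save('wrist','b3.png')
print(manip.get_obs()['position'],manip.get_obs()['ft_force'])
E
```

```text
[ 0.4387 -0.1253  0.1321] [0.0566 0.772  0.8706]
```

View pics/b2.png

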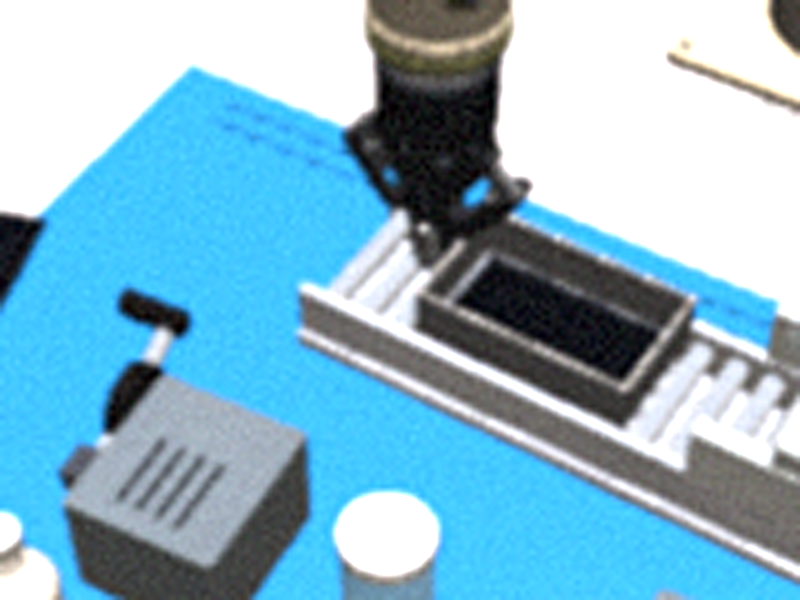

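View pics/b3.png

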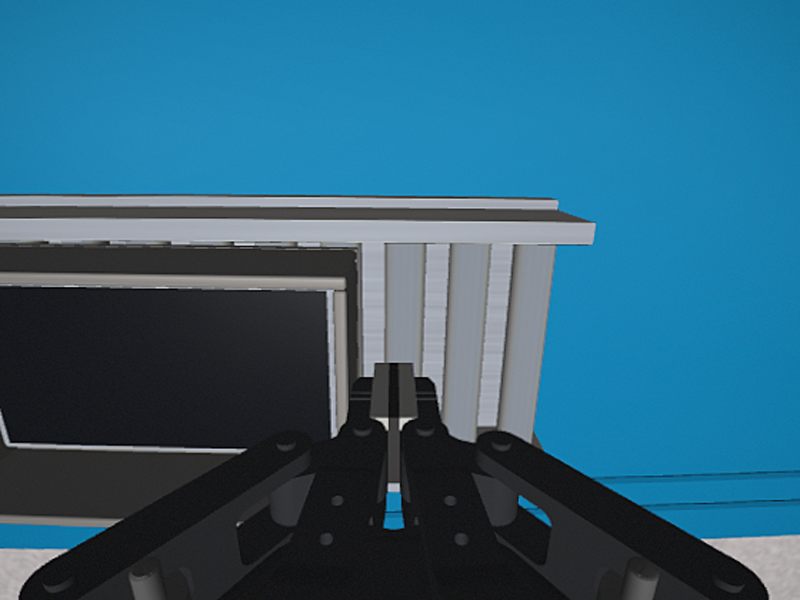

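Request:
arm_command(moves=[[[1,0,-0.3,0,0],[1,0,-0.3,0,0],[1,0,-0.3,0,0],[1,0,-0.3,0,0],[1,0,-0.3,0,0],[1,0,-0.3,0,0],[1,0,-0.3,0,0],[1,0,-0.3,0,0],[1,0,-0.3,0,0],[1,0,-0.3,0,0],[1,0,-0.3,0,0],[1,0,-0.3,0,0]]])

```text
clock: 5.35
position: [0.4407, -0.0361, 0.1319]
ee_rot: [0.707, -0.008, -0.707, -0.008]
ft_force: [1.7, -2.8, 3.0]
grip_width: 0.004
```

Request:
arm_command(moves=[[[1,0,-0.25,0,0],[1,0,-0.25,0,0],[1,0,-0.25,0,0],[1,0,-0.25,0,0],[1,0,-0.2,0,0],[1,0,-0.2,0,0],[1,0,-0.15,0,0],[1,0,-0.15,0,0],[1,0,-0.15,0,0],[1,0,-0.15,0,0],[1,0,0,0,0]]])

```text
clock: 6.27
position: [0.4416, 0.0141, 0.1318]
ee_rot: [-0.707, 0.008, 0.707, 0.008]
ft_force: [-0.2, 0.8, 0.2]
grip_width: -0.001
```

```bash
cat > tv.py <<'E'
from h import *
import sys
np.set_printoptions(precision=4,suppress=True)
im=manip.camera('scene'); L=(0.4442,0.026);yaw=-.026;S=(.4468,.1262)
overlay('scene',im,[(loc(S,yaw,box(-.046,.046,-.075,.075,.082)),(0,255,255))],sys.argv[1]+'2.png',(150,260,105,140))
im=manip.camera('top'); overlay('top',im,[(loc(S,yaw,box(-.046,.046,-.075,.075,.082)),(0,255,255))],sys.argv[1]+'3.png',(230,150,90,120))
print(manip.get_obs()['position'],manip.get_obs()['ft_force'])
E
python3 tv.py c
```

```text
[0.4415 0.0135 0.1317] [ 0.2793 -0.427   0.3844]
```

View pics/c2.png

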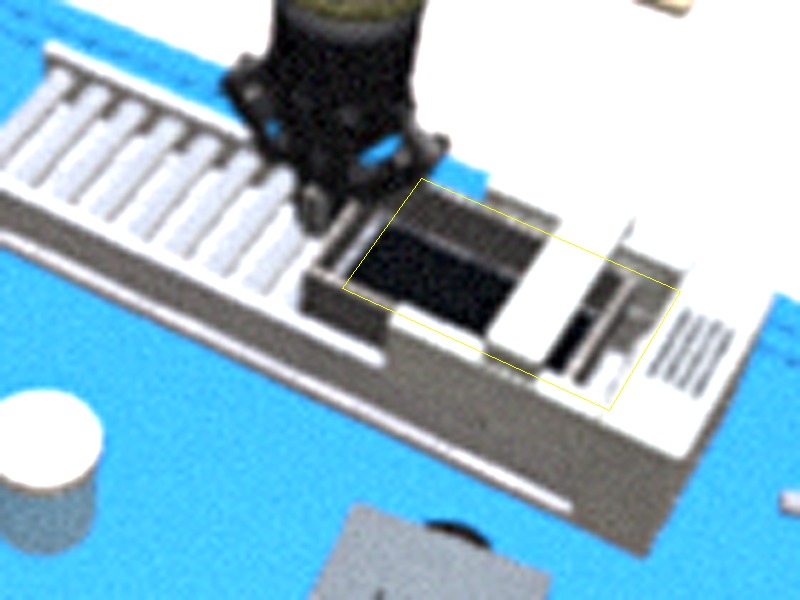

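View pics/c3.png

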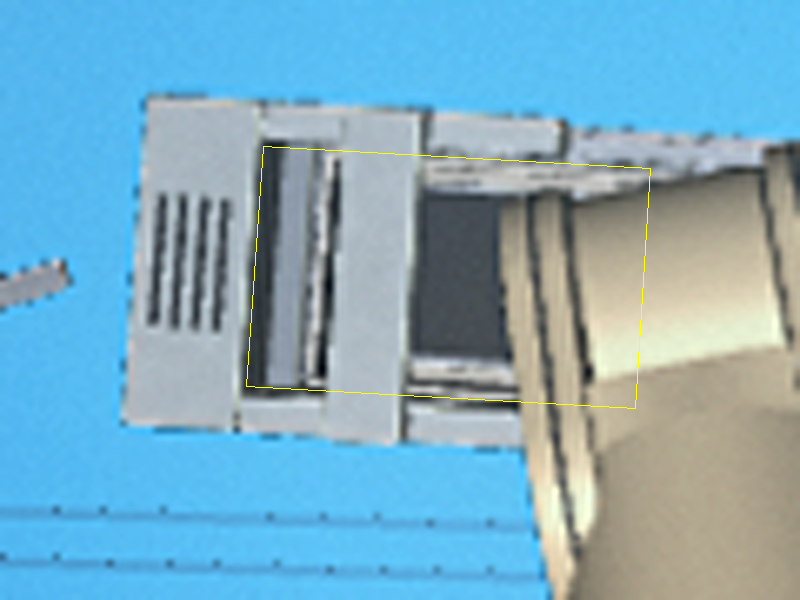

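Request:
arm_command(moves=[[[1,0,-0.1,0,0],[1,0,-0.1,0,0],[1,0,-0.1,0,0],[1,0,-0.1,0,0],[1,0,-0.1,0,0],[1,0,-0.1,0,0],[1,0,-0.1,0,0],[1,0,0,0,0]]])

```text
clock: 7.03
position: [0.4423, 0.0314, 0.132]
ee_rot: [0.707, -0.008, -0.707, -0.008]
ft_force: [-0.5, -0.7, 0.1]
grip_width: -0.003
```

Request:
arm_command(moves=[[[1,0,-0.08,0,0],[1,0,-0.08,0,0],[1,0,0,0,0]]])

```text
clock: 7.28
position: [0.4424, 0.0351, 0.132]
ee_rot: [0.707, -0.008, -0.707, -0.008]
ft_force: [0.5, -0.3, 0.1]
grip_width: -0.001
```

```bash
python3 tv.py d
```

```text
[0.4424 0.0349 0.132 ] [-0.1575  0.2784 -0.8355]
```

View pics/d3.png

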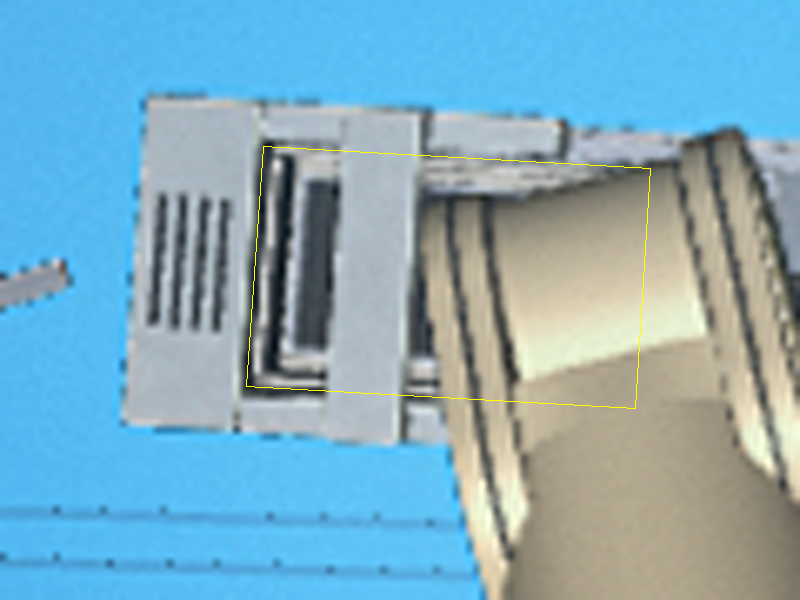

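Request:
arm_command(moves=[[[1,0,-0.06,0,0],[1,0,-0.06,0,0],[1,0,0,0,0]]])

```text
clock: 7.63
position: [0.4426, 0.0369, 0.132]
ee_rot: [0.707, -0.009, -0.707, -0.008]
ft_force: [0.6, -5.0, 0.7]
grip_width: -0.0
```

Request:
arm_command(moves=[[[1,0,-0.06,0,0],[1,0,-0.04,0,0],[1,0,0,0,0]]])

```text
clock: 7.88
position: [0.4431, 0.0374, 0.1321]
ee_rot: [0.707, -0.01, -0.707, -0.008]
ft_force: [2.9, -13.7, -0.9]
grip_width: -0.0
```

```bash
python3 tv.py e
```

```text
[0.443  0.0374 0.132 ] [  4.1231 -12.9626   0.3066]
```

View pics/e3.png

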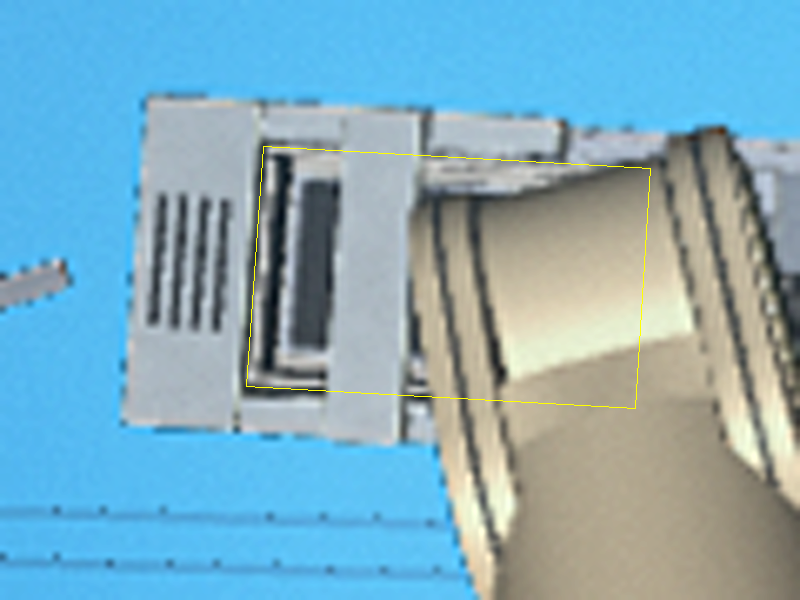

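Request:
arm_command(moves=[[[1,0,0.08,0,0],[1,0,0.08,0,0],[1,0,0.15,0,0],[1,0,0.3,0,0],[1,0,0.6,0,0],[1,0,1,0,0],[1,0,1,0,0],[1,-1,0.5,0,0],[1,-1,0,0,0],[1,-1,0,0,0],[1,0,0,0,0]]])

```text
clock: 8.9
position: [0.4422, -0.0531, 0.2112]
ee_rot: [0.709, -0.009, -0.705, -0.008]
ft_force: [1.3, 0.8, 1.2]
grip_width: 0.002
```

```bash
python3 tv.py f; python3 - <<'E'
from h import *
np.set_printoptions(precision=4,suppress=True)
for n in ['top','scene']:
    im=manip.camera(n)
    for q,z in [('tote',.04),('dial_axis',.072),('dial_bar',.096)]:
        for r in manip.pinpoint(q,n)[:2]: print(n,q,r['confidence'],r['pixel'],atz(n,r['pixel'],z))
    for r in manip.regions_of('dial_bar',n)[:2]: print(r['rect'],r['confidence'])
o,v=ray('top',[218.3,359]);o2,v2=ray('scene',[182.1,220.4])
A=np.c_[v,-v2];t=np.linalg.lstsq(A,o2-o,rcond=None)[0];print(o+t[0]*v,o2+t[1]*v2)
save('wrist','f4.png')
E
```

```text
[ 0.4406 -0.0529  0.2075] [-0.7078  0.4889 -0.0153]
top tote 0.74 [274.3, 219.2] [0.4371 0.1247 0.04  ]
top tote 0.73 [191.5, 327.6] [ 0.6664 -0.1577  0.04  ]
top dial_axis 0.97 [200.1, 362.1] [ 0.642  -0.2452  0.072 ]
top dial_bar 0.53 [218.1, 359.2] [ 0.5926 -0.2347  0.096 ]
[348.8, 192.2, 364.1, 226.2] 0.84
scene tote 0.92 [209.1, 342.4] [0.4536 0.1145 0.04  ]
scene dial_axis 0.86 [201.2, 212.2] [ 0.65   -0.2255  0.072 ]
scene dial_axis 0.65 [208.1, 316.3] [0.5156 0.0533 0.072 ]
scene dial_bar 0.75 [180.8, 219.2] [ 0.5885 -0.2406  0.096 ]
scene dial_bar 0.33 [289.7, 415.9] [0.6412 0.3894 0.096 ]
[210.8, 178.7, 226.3, 207.4] 0.65
[ 0.592  -0.234   0.0971] [ 0.5918 -0.2337  0.097 ]
```

View pics/f2.png

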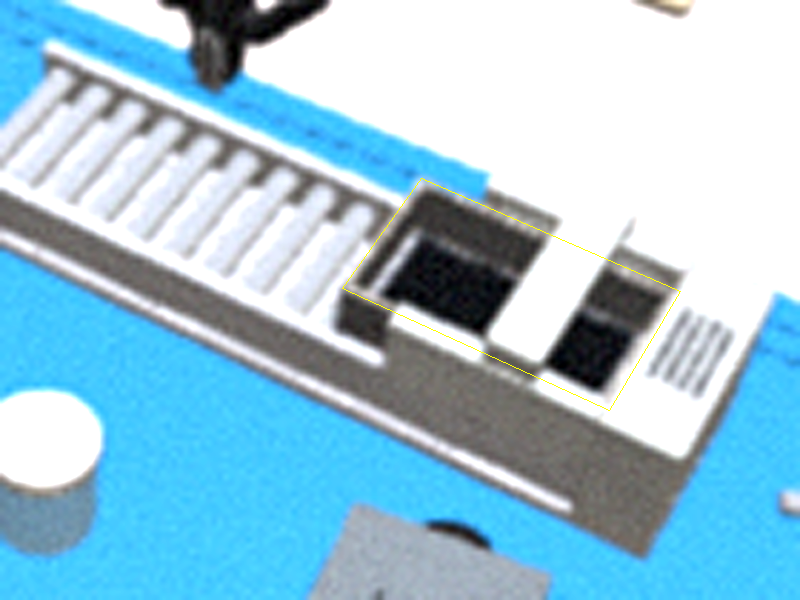

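View pics/f4.png

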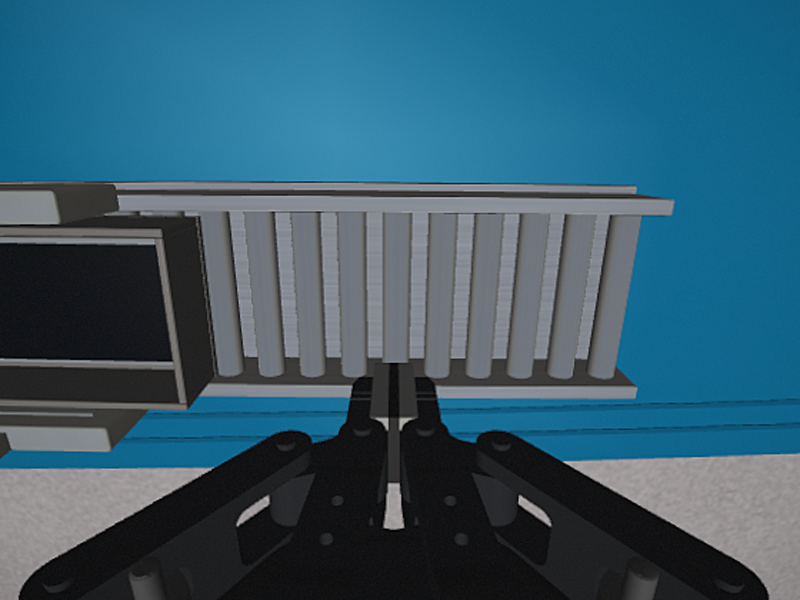

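Request:
arm_command(moves=[[[1,-0.4,0,0,0],[1,0,0.9,-0.77,0],[1,0,0.9,-0.77,0],[1,0,0.9,-0.77,0],[1,0,0.9,-0.77,0],[1,0,0.9,-0.77,0],[1,0,0.9,-0.77,0],[1,0,0.9,-0.77,0],[1,0,0.9,-0.77,0],[1,0,0,0,0],[1,0,0,0,0]]])

```text
clock: 10.47
position: [0.5904, -0.2374, 0.2169]
ee_rot: [-0.707, 0.009, 0.707, 0.009]
ft_force: [-0.1, 0.5, -0.4]
grip_width: 0.001
```

```bash
cat > dv.py <<'E'
from h import *
import sys
np.set_printoptions(precision=4,suppress=True)
im=manip.camera('scene'); overlay('scene',im,[],sys.argv[1]+'2.png',(130,170,105,140))
save('wrist',sys.argv[1]+'4.png')
print(manip.get_obs()['position'],manip.get_obs()['ft_force'],manip.get_obs()['clock'])
E
python3 dv.py g
```

```text
[ 0.59   -0.2353  0.2173] [-0.1213  0.1057 -0.0913] 10.5667
```

View pics/g2.png

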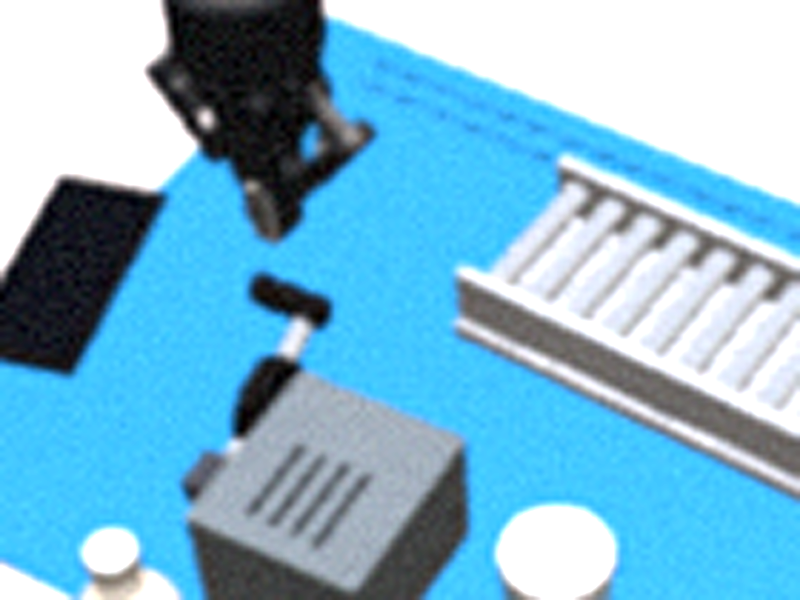

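View pics/g4.png

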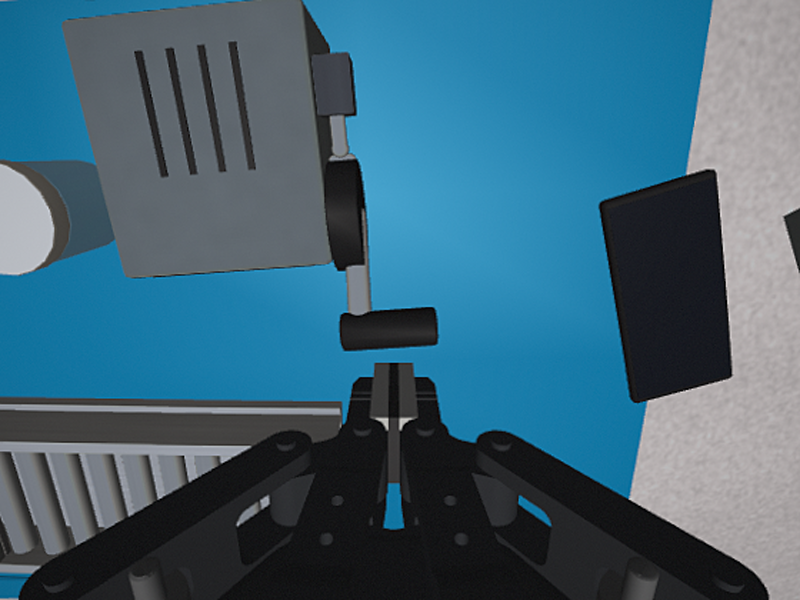

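```bash
python3 - <<'E'
from h import *
np.set_printoptions(precision=4,suppress=True)
for x,y in [(342,330),(437,327),(390,329),(390,309),(390,348)]: print(atz('wrist',[y*.7-.5,x*.7-.5],.096))
E
```

```text
[ 0.5925 -0.2123  0.096 ]
[ 0.5931 -0.256   0.096 ]
[ 0.5925 -0.2344  0.096 ]
[ 0.6023 -0.2347  0.096 ]
[ 0.583  -0.2342  0.096 ]
```

Request:
arm_command(moves=[[[1,0.6,0,0,0],[1,0.5,0,0,0],[1,0.3,0,0,0],[1,0.2,0,0,0],[1,0.2,0,0,0],[1,0.2,0,0,0],[1,0.2,0,0,0],[1,0,0,0,0]]])

```text
clock: 11.23
position: [0.5893, -0.2362, 0.1616]
ee_rot: [-0.706, 0.008, 0.708, 0.008]
ft_force: [-4.0, -0.6, 5.2]
grip_width: -0.0
```

Request:
arm_command(moves=[[[1,0.2,0,0,0],[1,0.2,0,0,0],[1,0.2,0,0,0],[1,0.2,0,0,0],[1,0,0,0,0]]])

```text
clock: 11.65
position: [0.5896, -0.2363, 0.1419]
ee_rot: [-0.707, 0.008, 0.707, 0.008]
ft_force: [-4.2, -1.2, 6.0]
grip_width: -0.0
```

```bash
python3 dv.py i
```

```text
[ 0.5896 -0.2363  0.1424] [-4.035  -0.6641  6.6255] 11.75
```

View pics/i4.png

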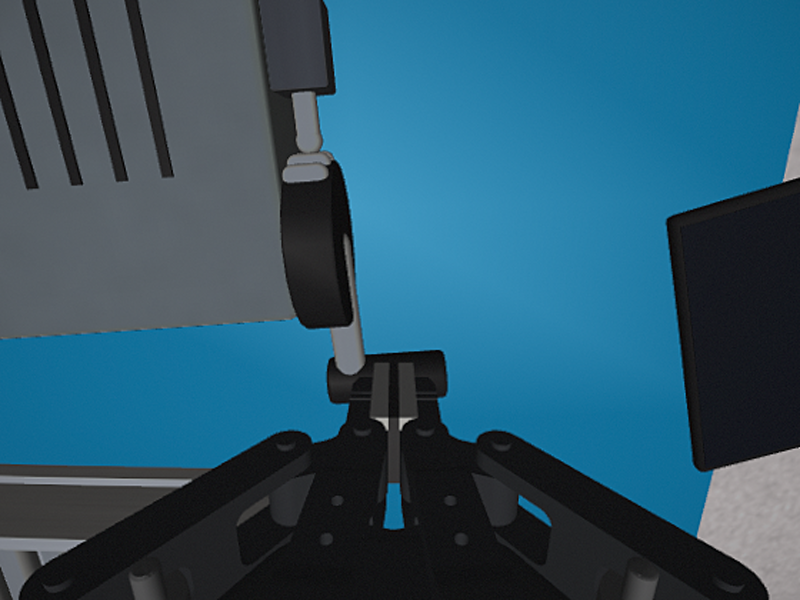

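View pics/i2.png

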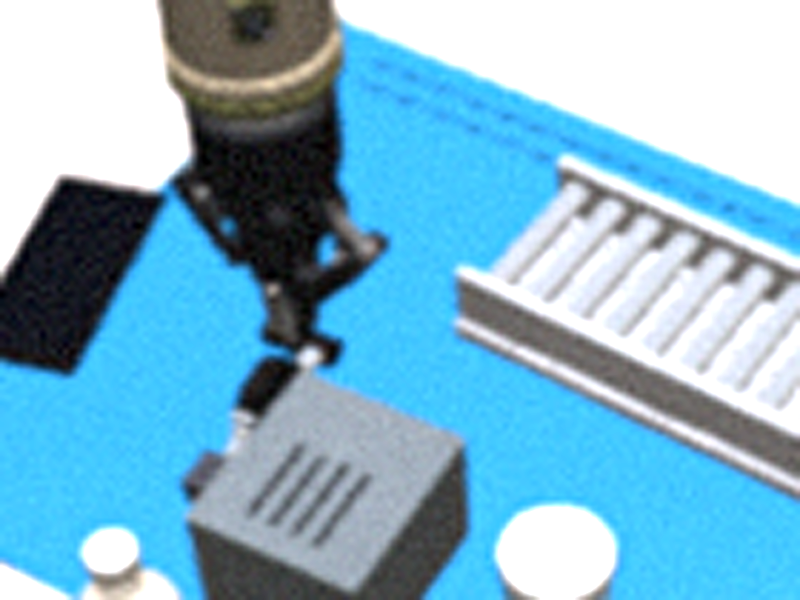

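Request:
arm_command(moves=[[[1,0.15,0,0,0],[1,0.15,0,0,0],[1,0.15,0,0,0],[1,0,0,0,0]]])

```text
clock: 12.08
position: [0.5909, -0.2361, 0.1316]
ee_rot: [0.708, -0.008, -0.706, -0.008]
ft_force: [0.0, -1.1, 5.1]
grip_width: -0.002
```

Request:
arm_command(moves=[[[1,0.1,0,0,0],[1,0.05,0,0,0],[1,0,0,0,0]]])

```text
clock: 12.33
position: [0.5915, -0.2361, 0.1289]
ee_rot: [0.708, -0.009, -0.706, -0.008]
ft_force: [0.1, 0.9, 10.1]
grip_width: -0.002
```

```bash
python3 dv.py j
```

```text
[ 0.5915 -0.2361  0.129 ] [ 1.4439 -0.5589 10.1185] 12.4333
```

View pics/j4.png

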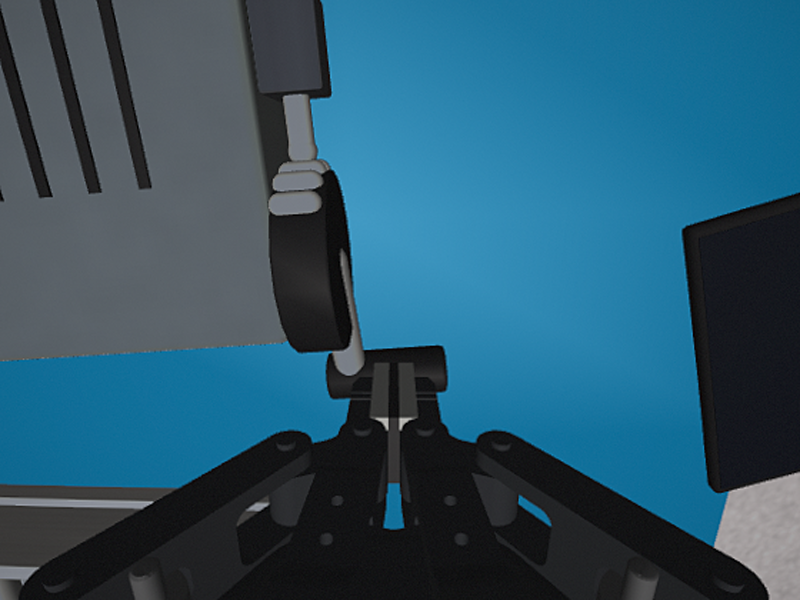

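Request:
arm_command(moves=[[[1,0.06,0,0,0],[1,0.06,0,0,0],[1,0,0,0,0],[1,0,0,0,0]]])

```text
clock: 12.77
position: [0.5922, -0.236, 0.1265]
ee_rot: [0.709, -0.009, -0.705, -0.007]
ft_force: [1.9, -0.1, 10.6]
grip_width: 0.002
```

Request:
arm_command(moves=[[[1,0.06,0,0,0],[1,0.06,0,0,0],[1,0,0,0,0],[1,0,0,0,0]]])

```text
clock: 13.1
position: [0.5928, -0.236, 0.1245]
ee_rot: [0.71, -0.009, -0.704, -0.007]
ft_force: [2.0, 0.1, 15.0]
grip_width: 0.003
```

Request:
arm_command(moves=[[[1,0.06,0,0,0],[1,0,0,0,0],[1,0,0,0,0]]])

```text
clock: 13.35
position: [0.593, -0.236, 0.1242]
ee_rot: [0.71, -0.009, -0.704, -0.007]
ft_force: [-2.0, 1.4, 25.5]
grip_width: 0.002
```

```bash
python3 dv.py k; python3 tv.py l
```

```text
[ 0.593  -0.236   0.1241] [-2.0076  0.8015 26.2208] 13.45
[ 0.5929 -0.236   0.1241] [-2.5275  2.0011 25.4443]
```

View pics/k4.png

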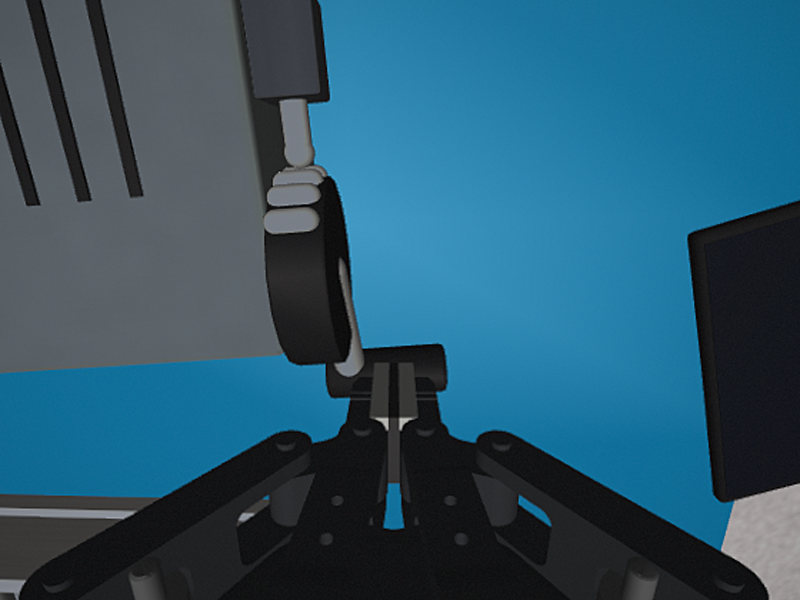

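View pics/l2.png

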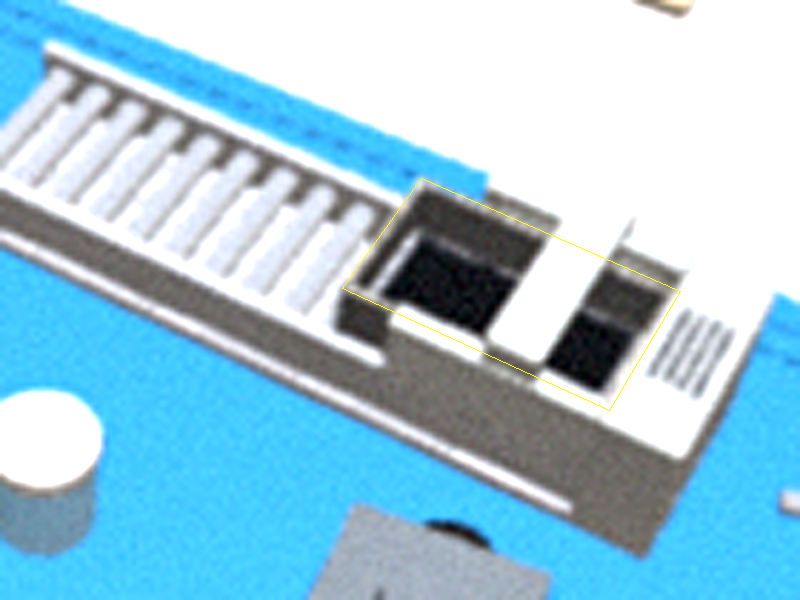

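Request:
arm_command(moves=[[[1,-0.05,0,0,0],[1,0,0,0,0],[1,0,0,0,0],[1,0,0,0,0],[1,0,0,0,0],[1,0,0,0,0],[1,0,0,0,0],[1,0,0,0,0],[1,0,0,0,0],[1,0,0,0,0]]])

```text
clock: 14.38
position: [0.5928, -0.236, 0.1244]
ee_rot: [0.71, -0.009, -0.704, -0.007]
ft_force: [1.6, 0.4, 18.2]
grip_width: 0.004
```

```bash
python3 dv.py m; python3 -c "
from h import *
manip.hand_in();o=manip.get_obs();print(o['position'],o['ft_force'],o['clock'])"
```

```text
[ 0.5928 -0.236   0.1245] [ 1.5133  0.3424 17.225 ] 14.4833
the job is handed in; nothing more can be done
the job is handed in; nothing more can be done
```

I pushed the tote home, let go of it, pressed the dial bar down past the third click, and handed in at about 14.5 s with the arm still pressing.

- **Tote:** I pushed it along the rollers with closed fingers until the force rose to about 13 N with no further movement. That happened within about 1.5 mm of where I had worked out home to be. After I backed away, and again during the press, the scene picture showed it matching the home outline.
- **Dial:** I pressed to the mechanical end stop, where the bar stopped moving and the force climbed to about 25 N, then eased off slightly. It held steadily at about 17–18 N for about 0.8 s before hand-in. The force dipped and then rose again on the way down, which fits passing the third click. I could not read the joint value itself. From the tip height I estimate about 0.97–1.0 rad.
- **Other things on the bench:** I touched nothing else that I know of. The neighbours visible in the last scene and wrist views looked unmoved, but I did not check every item at the end.

One disagreement along the way: the networks' position estimates for the tote scattered by about 1–2 cm between cameras. I relied on the fitted outlines and the contact forces instead.

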